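Shut the gas valve inside its pressure ring, then vent

ROBOT

A 6-joint arm with a two-finger parallel gripper is mounted at the origin on a cart in front of the work surface, level with it; the furniture and walls round the work are solid. World frame = base frame: x ahead of the robot, y to its left, z up, the work surface at z = 0. Lengths are in m, angles in degrees, forces in N, time in s.
With the tool pointing down it reaches from about 0.4 to 0.825 m from the base axis. Payload 7 kg.
Tool frame: the origin (TCP) lies at the very end of the fingers, on their centre line; the grasp point (between the pads) lies 19 mm behind it (ctrl.grip_point_offset is the distance from the TCP to the grasp point, in m); x points along the fingers, z is the direction in which the jaws open and shut, and the axes are right-handed (so a half turn about x gives the same grasp; the last joint's range is limited). The gripper opens to 88 mm and grips with 3 to 60 N. Pads are 19 mm wide; open, the fingers measure 130 mm over their backs; the gripper's body (78 mm by 193 mm) begins 47 mm behind the grasp point.
Start: joints at [93.226, 20.546, 0.682, 0, -70.136, -16.507], TCP at [0.155, 0.657, 0.227] pointing down, gripper open.
Joint ranges: [-176.03, 176.03], [-82.01, 121.73], [-58.28, 71.71], [-173.87, 95.51], [-174.79, -0.11], [-173.66, 173.66]. Speed limits (degrees/s): [136.94, 136.94, 172.46, 180, 180, 180].

INTERFACE

Orientations are given as [roll, pitch, yaw] about the fixed x, y, z axes, in that order (R = Rz(yaw) Ry(pitch) Rx(roll)).
In Python, from plant import get_obs, snapshot, calibration, close_job, ctrl gives the robot as it stands.
- The arm moves only by the tool move_arm, never from a script. Its argument "commands" is a list that holds one entry, the list of rows, each a list of 4 numbers: the shift along the tool's x, y, z in cm, then the turn about the tool's x in rad. In form: [[[dx, dy, dz, spin], ...]]. A call has 1 to 8 rows; each row shifts and turns the commanded pose from where the row before left it, along the tool's axes as they then stand; what a row does not reach is not made up. A row lasts 1/10 s, in which the tool goes at most 50 mm and 8.59 degrees, less where a joint would pass 70% of its speed; a pose out of reach is approached as far as the arm can. A call with a gripper value outside its range is refused whole. "jaw" is the finger opening in cm, from 0 to 8.76, set as the call begins (left out, the last holds). The fingers move at their own pace and stop on an object; the grip force is fixed at half the most. Time passes only in rows, so rows that do not move let the fingers close. It gives the time, the measured TCP pose, the force and the opening at its end, in the units of the state.
- get_obs(): the state, without advancing time (a new reading comes with each control period).
- snapshot(name): name is "side" or "top"; returns (picture, depth): 400x640x3 uint8, red, green, blue; 400x640 float32, m along the optical axis (not along the pixel's ray), 0 where there is no reading.
- calibration(name): a dict with "mtx" (3x3 intrinsics, pixels), "T" (4x4, takes a point from camera to world coordinates). Camera axes: x right, y up, looking along -z (the intrinsics and any distortion apply to the point x, -y, -z); pixel columns grow to the right and rows downward; lengths in m; the calibration is good to about 2 mm. A picture is of the moment at which its call begins. calibration takes no time and is no camera call.
- close_job(): hands the job in, once; it reports no verdict.
The state is a dict: "clock": time; "joint_pos": joint angles; "qvel": joint speeds; "tau": joint torques, N m; "tool_pos": TCP position; "orientation": TCP orientation; "force": force on the tool from outside, world axes, zero at the start; "moment": the same for the moment, N m; "opening": finger opening in m.
Only numpy, scipy, OpenCV 4.12 (cv2) and the standard library are available. Lean on these libraries where they do the work, as an engineer would, in place of code of your own. Each camera call takes 0.05 s, during which the arm holds its last target. There are 200 camera calls.

TASK

Shut down the soda carbonator on the worktop: close its gas valve by turning the small red inner knob clockwise until you feel it come to rest snugly on its washer, without overtightening it and without shifting the black pressure ring around it. Then push the blue vent button all the way down for a moment and let it come up again. Leave the glass, the bitters bottle and the lime where they are.

Things in the scene. Friction and masses are not known exactly. Their poses are not given: they have to be found in the camera images.
- console: carbonator console, a grey metal box fixed to the worktop, 140 (x) x 240 (y) x 70 mm high with a dark deck on top; origin at the centre of its underside, z up, its long side along its y. A flat brass gauge, 42 mm across and 9 mm high, lies on the deck between valve and vent
- knob: red inner gas knob, upright cylinder 42 mm across, gripping part 16 to 42 mm above the deck, white pointer line on top; origin on its vertical axis at deck height (70 mm above the worktop), z up, line along its -x. Clockwise from above closes it. It turns with a steady drag of about 0.12 N m, stays where it is left, and starts 0.2 to 1.4 rad short of its washer, how far cannot be seen
- knob_top (a point): centre of the red knob's top face, 42.5 mm above the deck. Once the knob meets the hidden washer, the torque to turn it climbs 2 N m per rad above the drag. Snug is anything from 0.03 to 0.3 N m above the drag; let go, it stays on the washer (easing back a little if above 0.12). Beyond 0.4 N m above the drag, about 0.2 rad past the first touch, the washer is spoilt
- ring_mark (a point): yellow mark on the black outer pressure ring, 34 mm from the knob's axis, on the ring's top face. The ring is 76 mm across, concentric with the red knob, its flat top 14.5 mm above the deck (the red knob stands 27.5 mm clear above it); it turns very easily (0.03 N m) when touched
- vent_top (a point): centre of the top face of the blue vent button, 26 mm across, 22 mm above the deck when up; it stands in a steel housing 42 mm across and 12 mm high on the deck
- vent (a joint): vent button travel, 0 up, 0.006 m fully down; a spring raises it; fully down takes 6 N
- glass: rocks glass, 92 mm across, 97 mm high, loose bystander; origin at the centre of its underside
- bitters: bitters bottle, 43 mm across, 142 mm high, loose bystander; origin at the centre of its underside
- lime: green lime, 60 x 48 x 48 mm, loose bystander; origin at its underside

How it is judged (in metres and radians):
On the way, in this order (a step that is already met when the one before it is completed fails the run):
1. the red knob has been turned onto its washer (contact force between knob and console above 0.6 N), for 0.2 s.
2. the vent button is pushed fully down with the valve closed (value of joint vent above 0.0048 m and contact force between knob and console above 0.5 N), for 0.2 s.
At the end, for the whole second after the job is handed in: The red knob rests on its washer (bearing on it, inside the console at 25 mm from the axis, with 0.5 to 8 N), the outer ring's mark is within 4 mm of where it was, the vent button is up again (within 1.5 mm), and the glass, the upright bitters bottle and the lime are within 20 mm of where they were (contact force between knob and console between 0.5 and 8 N and distance of ring_mark from where it was at the start of the episode below 0.004 m and value of joint vent below 0.0015 m and distance of each of glass, bitters, lime from where it was at the start of the episode below 0.02 m and angle between bitters's own z axis and vertical below 0.2 rad); the robot touches nothing.
It fails at once if the washer is overtightened (the knob bears on it, 25 mm from the axis, with more than 16 N, which is 0.4 N m above the drag) (contact force between knob and console above 16 N).
It fails at once if the outer ring is shifted (its mark by more than 4 mm) (distance of ring_mark from where it was at the start of the episode above 0.004 m).
It fails at once if a bystander is disturbed (moved more than 30 mm) (distance of any of glass, bitters, lime from where it was at the start of the episode above 0.03 m).
It also fails if it takes over 69 s, if anything falls off the work surface, if the arm or the gripper's body presses on something with over 40 N, if the wrist force passes 120 N, or if a joint passes its speed limit or range.

## Working session

There is one attempt and no reset: what is moved stays moved. The work goes in short steps, Python scripts to look and compute and a tool call to move; the robot and the scene stay as the last step left them, time stands still between calls to the robot, and variables do not carry over. Pictures are saved under pics/ and viewed, about 8 in all and at most 12, crops included, and the job is handed in when it is done.

Besides the shell and the picture viewer there is one more tool, called after "Request:" as name([rows], argument=value, ...), one row to a line, values as JSON. move_arm: Moves the arm, as the interface text tells. Its arguments: {"type":"object","properties":{"commands":{"type":"array"},"jaw":{"type":"number"}},"required":["commands"]}

```bash
mkdir -p pics; ls
cat > h.py <<'E'
import numpy as np,cv2
from plant import *
def cloud(n):
    p,d=snapshot(n);c=calibration(n);K=c["mtx"];T=c["T"]
    v,u=np.mgrid[0:400,0:640];x=(u-K[0,2])/K[0,0]*d;y=(v-K[1,2])/K[1,1]*d
    P=np.stack([x,-y,-d,np.ones_like(d)],-1)@np.array(T).T
    P=P[...,:3];P[d==0]=np.nan
    return p,P
E
python3 - <<'E'
from h import *
print(get_obs());print(calibration("top"))
ims=[]
for n in("top","side"):
    p,P=cloud(n);np.save(n+".npy",P);cv2.imwrite(f"pics/{n}0.png",p[...,::-1])
E
```

```text
pics
{'clock': 0.0, 'joint_pos': array([ 9.32249847e+01,  2.05901283e+01,  6.33613544e-01, -2.07667134e-02,
       -7.01342746e+01, -1.65071429e+01]), 'qvel': array([-0.00710558, -0.08626358,  0.09498973,  0.04923518,  0.06077536,
        0.03379654]), 'tau': array([ 1.11887985e-03, -5.82712805e+01,  2.93059409e+01,  6.99733749e+00,
        6.94596136e-03, -1.58343018e-04]), 'tool_pos': array([0.15498569, 0.65646851, 0.22563417]), 'orientation': array([  4.37340678,  89.90713485, -98.91582378]), 'force': array([ 1.11246849, -0.00597933, -0.11289724]), 'moment': array([-0.02894623,  0.00477562, -0.05810779]), 'opening': 0.08759470392914397}
{'mtx': array([[453.28596604,   0.        , 318.15632707],
       [  0.        , 453.28596604, 203.32337315],
       [  0.        ,   0.        ,   1.        ]]), 'T': array([[ 0.02628264,  0.98922106, -0.1440518 ,  0.42958563],
       [-0.99930503,  0.0298095 ,  0.0223795 ,  0.08304926],
       [ 0.02643239,  0.1433635 ,  0.98931706,  1.1632886 ],
       [ 0.        ,  0.        ,  0.        ,  1.        ]])}
```

View pics/top0.png

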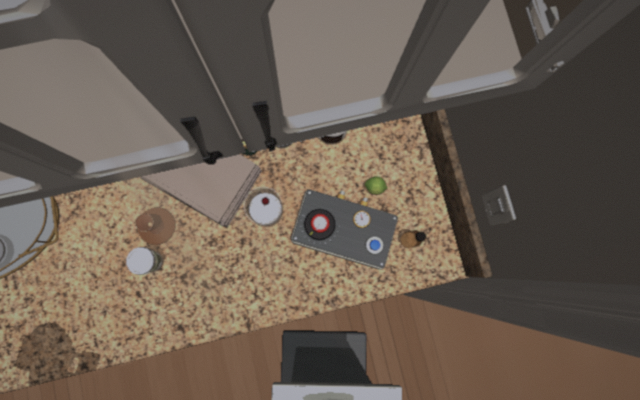

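View pics/side0.png

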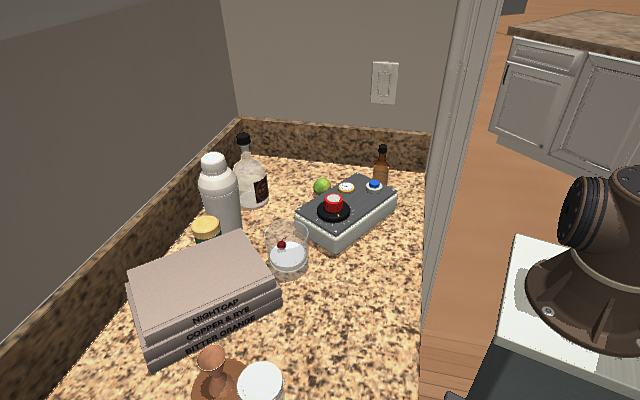

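The top view shows the console at about (344,229), red knob (320,223), gauge (362,219), blue vent (375,245), lime (375,185), bitters (410,239) and glass (265,208). Wall cabinets overhang the rear. The side view agrees. Next I'll measure these positions.

```bash
python3 - <<'E'
from h import *
for n in("top","side"):
    P=np.load(n+".npy");p=cv2.imread(f"pics/{n}0.png");h=cv2.cvtColor(p,cv2.COLOR_BGR2HSV)
    con=(P[...,0]>.2)&(P[...,0]<.75)&(P[...,1]<.25)&(P[...,1]>-.3)
    H,S,V=[h[...,i] for i in range(3)]
    def rep(name,m):
        m=m&con;q=P[m]
        if len(q): print(n,name,len(q),np.nanmedian(q,0).round(4),(np.nanmin(q,0)/2+np.nanmax(q,0)/2).round(4),np.nanmin(q,0).round(3),np.nanmax(q,0).round(3))
    z=P[...,2]
    rep("knobtop",(z>.105)&(z<.12)&(abs(P[...,1]-P[223,320,1] if n=="top" else P[...,1]-np.load("top.npy")[223,320,1])<.035))
    rep("red",((H<8)|(H>172))&(S>150)&(V>80)&(z>.08))
    rep("blue",(H>100)&(H<130)&(S>130)&(z>.07))
    rep("yellow",(H>20)&(H<35)&(S>130)&(V>100)&(z>.075)&(z<.095))
    rep("green",(H>35)&(H<60)&(S>120)&(z>.005))
    m=con&(z>.06)&(z<.076)&(S<60);q=P[m][:,:2].astype(np.float32)
    print(n,"deck",cv2.minAreaRect(q),np.median(P[m][:,2]))
P=np.load("top.npy")
for u,v in[(320,223),(375,245),(362,219),(410,239),(420,237),(265,208),(375,185),(340,120),(330,137),(220,100),(437,120),(345,110),(460,200),(465,275),(400,290),(500,300)]:print(u,v,P[v,u].round(3))
E
python3 - <<'E'
import cv2
a=cv2.imread('pics/top0.png')[170:285,240:440];cv2.imwrite('pics/c1.png',cv2.resize(a,None,fx=4,fy=4,interpolation=2))
E
```

```text
top knobtop 251 [0.5365 0.0538 0.1117] [0.5369 0.0537 0.1116] [0.516 0.035 0.106] [0.558 0.073 0.117]
top red 86 [0.5354 0.0543 0.1104] [0.5386 0.0548 0.0986] [0.516 0.035 0.081] [0.561 0.075 0.116]
top blue 63 [ 0.492  -0.0777  0.0917] [ 0.4923 -0.0782  0.0918] [ 0.483 -0.088  0.087] [ 0.502 -0.068  0.096]
top green 94 [ 0.6485 -0.0831  0.0414] [ 0.6483 -0.0868  0.0403] [ 0.634 -0.111  0.03 ] [ 0.663 -0.063  0.05 ]
top deck ((0.5657780766487122, 0.07634198665618896), (0.42849498987197876, 0.16045457124710083), 67.27497863769531) 0.06953203103213323
side knobtop 187 [0.5355 0.0597 0.111 ] [0.5368 0.0563 0.1095] [0.517 0.035 0.105] [0.556 0.077 0.114]
side red 203 [0.5291 0.0708 0.1042] [0.5364 0.0563 0.0987] [0.516 0.035 0.085] [0.556 0.077 0.112]
side blue 72 [ 0.4922 -0.0722  0.0903] [ 0.5015 -0.0552  0.1116] [ 0.48  -0.181  0.082] [0.523 0.07  0.142]
side yellow 8 [ 0.5374 -0.0275  0.0768] [0.5352 0.0173 0.0795] [ 0.514 -0.043  0.075] [0.556 0.078 0.084]
side green 173 [ 0.6438 -0.0711  0.0358] [ 0.6449 -0.0806  0.0298] [ 0.624 -0.103  0.013] [ 0.666 -0.058  0.047]
side deck ((0.5959409475326538, 0.06686435639858246), (0.4301503598690033, 0.22476494312286377), 66.4007568359375) 0.06878605616614719
320 223 [0.536 0.054 0.113]
375 245 [ 0.49  -0.078  0.095]
362 219 [ 0.552 -0.048  0.083]
410 239 [ 0.507 -0.162  0.088]
420 237 [ 0.508 -0.172  0.144]
265 208 [0.577 0.189 0.045]
375 185 [ 0.643 -0.084  0.044]
340 120 [0.619 0.045 0.607]
330 137 [0.755 0.033 0.075]
220 100 [0.594 0.174 0.727]
437 120 [ 0.795 -0.223  0.114]
345 110 [0.629 0.04  0.615]
460 200 [ 0.6   -0.275  0.114]
465 275 [ 0.425 -0.322  0.004]
400 290 [ 0.383 -0.157 -0.002]
500 300 [ 0.374 -0.341  0.167]
```

View pics/c1.png

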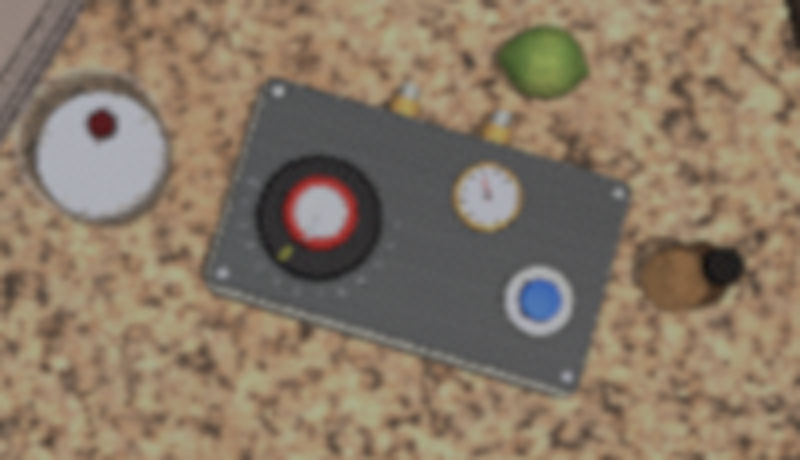

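Crop: knob top centre (318,212), yellow ring mark (286,253) and vent (540,300). That puts the knob at about (0.5365, 0.0545), top z 0.112, and the vent at (0.492, -0.078), top z 0.092. Next I'll check the corridor and compute the transit in tool axes.

```bash
cat >> h.py <<'E'
from scipy.spatial.transform import Rotation as Ro
def go(t):
    o=get_obs();R=Ro.from_euler('xyz',o['orientation'],degrees=True).as_matrix()
    print("t",o['clock'].__round__(2),"pos",o['tool_pos'].round(4),"F",o['force'].round(2),"M",o['moment'].round(3),"open",round(o['opening'],4),"q",o['joint_pos'].round(1))
    print("tool axes cols\n",R.round(3))
    print("shift cm",(R.T@(np.array(t)-o['tool_pos'])*100).round(2))
E
python3 - <<'E'
from h import *
go([.5365,.0545,.226])
P=np.vstack([np.load(n+".npy").reshape(-1,3) for n in("top","side")])
a=np.array([.155,.657]);b=np.array([.5365,.0545]);d=b-a;L=np.linalg.norm(d);d/=L
s=(P[:,:2]-a)@d;c=(P[:,:2]-a)@[-d[1],d[0]]
for k in np.arange(-.1,.8,.1):
    m=(s>k)&(s<k+.1)&(abs(c)<.13)&(P[:,2]<.5)
    if m.sum():print(k.round(1),m.sum(),P[m][:,2].max())
E
```

```text
t 0.1 pos [0.155  0.6565 0.2257] F [0.07 0.99 0.46] M [0.024 0.046 0.008] open 0.0879 q [ 93.2  20.6   0.6  -0.  -70.1 -16.5]
tool axes cols
 [[-0.     0.973 -0.23 ]
 [-0.001 -0.23  -0.973]
 [-1.     0.     0.001]]
shift cm [5.000e-02 5.097e+01 4.982e+01]
-0.1 2292 0.006077704350984758
0.0 2642 0.006027031220042334
0.1 3018 0.007702794009005753
0.2 3648 0.10158109130296444
0.3 10770 0.10054309226097868
0.4 10706 0.007174426213673923
0.5 9761 0.0998619825859064
0.6 9129 0.11353202019981912
0.7 6512 0.11715029718951353
```

Request:
move_arm([
  [[0, 2.0, 2.0, 0], [0, 2.8, 2.8, 0], [0, 2.8, 2.8, 0], [0, 2.8, 2.8, 0], [0, 2.8, 2.8, 0], [0, 2.8, 2.8, 0], [0, 2.8, 2.8, 0], [0, 2.8, 2.8, 0]],
], jaw=8.7)

```text
clock: 0.9
tool_pos: [0.3161, 0.3954, 0.2264]
orientation: [-29.2, 90.0, -132.4]
force: [0.1, -0.4, 0.1]
opening: 0.087
```

Request:
move_arm([
  [[0, 2.8, 2.8, 0], [0, 2.8, 2.8, 0], [0, 2.8, 2.8, 0], [0, 2.8, 2.8, 0], [0, 2.8, 2.8, 0], [0, 2.8, 2.8, 0], [0, 2.8, 2.8, 0], [0, 2.0, 2.0, 0]],
])

```text
clock: 1.7
tool_pos: [0.4768, 0.1352, 0.2264]
orientation: [-42.8, 90.0, -146.2]
force: [0.4, 1.6, 1.1]
opening: 0.0872
```

```bash
python3 -c "
from h import *
go([.5365,.0545,.15])"
```

```text
t 1.7 pos [0.4768 0.1352 0.2264] F [0.39 1.55 1.05] M [ 0.055 -0.043 -0.035] open 0.0872 q [ 38.6   3.5 -21.4  -0.  -65.2  38.1]
tool axes cols
 [[-0.     0.973 -0.231]
 [-0.    -0.231 -0.973]
 [-1.    -0.     0.   ]]
shift cm [7.64 7.67 6.47]
```

Request:
move_arm([
  [[0, 2.7, 2.2, 0], [0, 2.6, 2.2, 0], [0, 2.4, 2.1, 0], [2, 0, 0, 0], [2, 0, 0, 0], [2, 0, 0, 0], [1, 0, 0, 0], [0, 0, 0, 0]],
])

```text
clock: 2.5
tool_pos: [0.5353, 0.0559, 0.1551]
orientation: [-54.7, 89.8, -158.0]
force: [-0.2, -0.1, -0.6]
opening: 0.087
```

Run:
```python
from h import *
p,P=cloud("top");cv2.imwrite("pics/t1.png",cv2.resize(p[160:290,220:440,::-1],None,fx=3.5,fy=3.5,interpolation=2))
p,P=cloud("side");a=p[120:290,260:440,::-1];cv2.imwrite("pics/s1.png",cv2.resize(a,None,fx=3.5,fy=3.5,interpolation=2))
go([.5365,.0545,.0895])
```

```text
t 2.6 pos [0.5366 0.0564 0.1571] F [0.06 0.66 0.29] M [-0.029  0.045 -0.012] open 0.0869 q [ 26.8  11.1 -22.1   0.  -56.8  49.9]
tool axes cols
 [[ 0.     0.973 -0.229]
 [-0.    -0.229 -0.973]
 [-1.     0.     0.   ]]
shift cm [6.76 0.03 0.19]
```

View pics/s1.png

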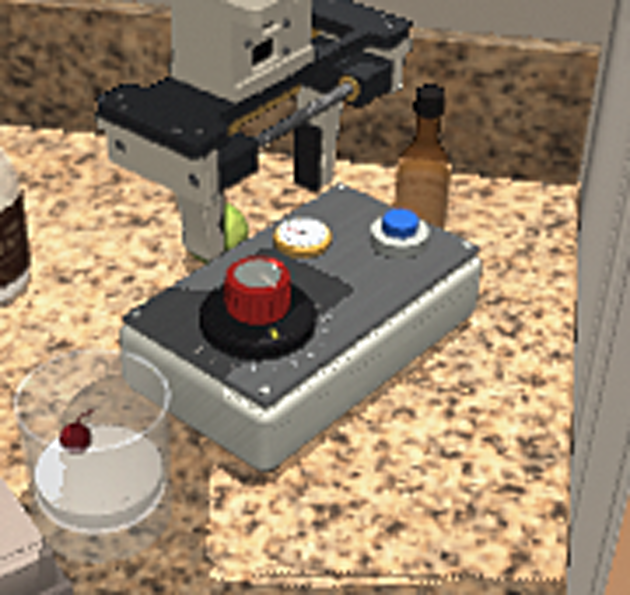

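The gripper is open above the red knob, jaws straddling it roughly along y, all clear of the bottle and glass. Now I'll descend.

Request:
move_arm([
  [[1.6, 0, 0.2, 0], [1.6, 0, 0, 0], [1.6, 0, 0, 0], [1.0, 0, 0, 0], [0.5, 0, 0, 0], [0, 0, 0, 0], [0, 0, 0, 0], [0, 0, 0, 0]],
])

```text
clock: 3.4
tool_pos: [0.5363, 0.0545, 0.0943]
orientation: [121.5, 89.9, 18.2]
force: [0.0, 0.6, -0.4]
opening: 0.0867
```

Run:
```python
from h import *
for i in range(3):
    p,P=cloud("side")
    go([.5365,.0545,.0895])
cv2.imwrite("pics/s2.png",cv2.resize(p[150:260,280:420,::-1],None,fx=5,fy=5,interpolation=2))
```

```text
t 3.45 pos [0.5363 0.0545 0.0943] F [-0.64 -0.34 -0.68] M [-0.037 -0.041 -0.013] open 0.0874 q [ 26.7  15.1 -26.5   0.  -48.4  50.1]
tool axes cols
 [[ 0.001  0.973 -0.23 ]
 [ 0.    -0.23  -0.973]
 [-1.     0.001 -0.001]]
shift cm [ 0.48  0.02 -0.  ]
t 3.5 pos [0.5362 0.0545 0.0942] F [-1.39 -0.17  0.33] M [-0.026  0.007 -0.016] open 0.0873 q [ 26.7  15.1 -26.5   0.  -48.4  50.1]
tool axes cols
 [[ 0.001  0.973 -0.23 ]
 [ 0.    -0.23  -0.973]
 [-1.     0.001 -0.001]]
shift cm [ 0.47  0.03 -0.01]
t 3.55 pos [0.5361 0.0544 0.0941] F [ 0.44  0.2  -0.39] M [-0.019 -0.011  0.028] open 0.087 q [ 26.7  15.1 -26.5   0.  -48.4  50.1]
tool axes cols
 [[ 0.001  0.973 -0.23 ]
 [ 0.    -0.23  -0.973]
 [-1.     0.001 -0.001]]
shift cm [ 0.46  0.04 -0.02]
```

View pics/s2.png

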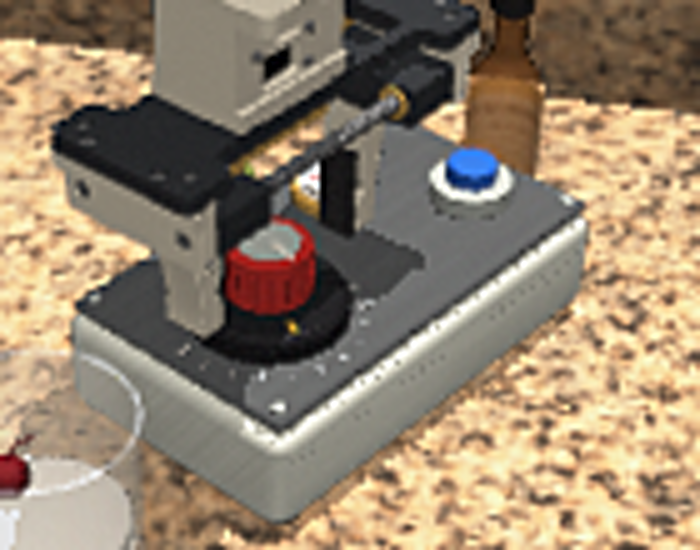

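The fingers straddle the knob with the tips just above the ring. I'll go down 2 mm, then close.

Request:
move_arm([
  [[0.2, 0, 0, 0], [0, 0, 0, 0]],
])

```text
clock: 3.75
tool_pos: [0.5357, 0.0543, 0.0914]
orientation: [-64.0, 90.0, -167.2]
force: [0.0, 1.1, -0.7]
opening: 0.0868
```

Request:
move_arm([
  [[0, 0, 0, 0], [0, 0, 0, 0], [0, 0, 0, 0], [0, 0, 0, 0], [0, 0, 0, 0], [0, 0, 0, 0], [0, 0, 0, 0], [0, 0, 0, 0]],
], jaw=3.5)

```text
clock: 4.55
tool_pos: [0.5364, 0.0558, 0.0917]
orientation: [156.7, 89.9, 53.5]
force: [-0.4, 7.7, 0.6]
opening: 0.0409
```

```bash
cat > m.py <<'E'
from h import *
M=[];F=[]
for i in range(8):
    snapshot("side");o=get_obs();M.append(o['moment']);F.append(o['force'])
R=Ro.from_euler('xyz',o['orientation'],degrees=True).as_matrix()
print("t",round(o['clock'],2),"pos",o['tool_pos'].round(4),"M",np.mean(M,0).round(3),"sd",np.std(M,0).round(3),"F",np.mean(F,0).round(2),"open",round(o['opening'],4),"q",o['joint_pos'].round(2),"yaw",np.degrees(np.arctan2(R[1,2],R[0,2])).round(2))
E
python3 m.py
```

```text
t 4.95 pos [0.5364 0.0558 0.0917] M [2.515 0.319 0.099] sd [0.032 0.037 0.032] F [-0.6   7.37  0.16] open 0.0411 q [ 26.73  15.25 -26.59  -0.08 -48.04  50.07] yaw -103.25
```

Request:
move_arm([
  [[0, -0.03, -0.14, 0], [0, 0, 0, 0], [0, 0, 0, 0]],
])

```text
clock: 5.25
tool_pos: [0.5364, 0.056, 0.0917]
orientation: [121.1, 89.9, 17.8]
force: [1.7, 2.1, 0.5]
opening: 0.0413
```

```bash
python3 m.py
```

```text
t 5.65 pos [0.5363 0.056  0.0917] M [ 0.632 -0.967  0.107] sd [0.103 0.137 0.032] F [ 2.88  2.1  -0.61] open 0.0412 q [ 2.680e+01  1.526e+01 -2.661e+01  1.000e-02 -4.808e+01  4.992e+01] yaw -103.28
```

Request:
move_arm([
  [[0, 0, 0, 0.03], [0, 0, 0, 0.03], [0, 0, 0, 0.03], [0, 0, 0, 0]],
])

```text
clock: 6.05
tool_pos: [0.5364, 0.0561, 0.0918]
orientation: [138.9, 89.9, 30.3]
force: [3.5, 3.6, -0.1]
opening: 0.0414
```

```bash
python3 m.py
```

```text
t 6.45 pos [0.5364 0.0562 0.0918] M [ 1.164 -1.346 -0.094] sd [0.022 0.033 0.021] F [ 3.41  3.76 -0.28] open 0.0412 q [ 2.680e+01  1.526e+01 -2.660e+01 -1.000e-02 -4.807e+01  4.465e+01] yaw -108.55
```

```bash
cat > r.py <<'E'
from h import *
o=get_obs();R=Ro.from_euler('xyz',o['orientation'],degrees=True).as_matrix()
print(round(o['clock'],2),"Mz",o['moment'][2].round(3),"F",o['force'].round(1),"tau6",o['tau'][5].round(3),"q6",o['joint_pos'][5].round(2),"yaw",np.degrees(np.arctan2(R[1,2],R[0,2])).round(2),"qv6",o['qvel'][5].round(1),"z",o['tool_pos'][2].round(4))
E
python3 r.py
```

```text
6.45 Mz -0.079 F [3.4 2.9 1. ] tau6 0.107 q6 44.65 yaw -108.55 qv6 -0.1 z 0.0918
```

Request:
move_arm([
  [[0, 0, 0, 0.03]],
])

```text
clock: 6.55
tool_pos: [0.5364, 0.0562, 0.0918]
orientation: [142.4, 89.9, 32.1]
force: [3.1, 4.2, 0.6]
opening: 0.0409
```

```bash
python3 r.py
```

```text
6.55 Mz 0.141 F [3.1 4.2 0.6] tau6 0.726 q6 42.94 yaw -110.26 qv6 -18.6 z 0.0918
```

Request:
move_arm([
  [[0, 0, 0, 0.03]],
])

```text
clock: 6.65
tool_pos: [0.5364, 0.0562, 0.0918]
orientation: [144.8, 89.9, 32.8]
force: [4.2, 4.2, -0.9]
opening: 0.0416
```

```bash
python3 r.py
```

```text
6.65 Mz 0.167 F [ 4.2  4.2 -0.9] tau6 0.397 q6 41.17 yaw -112.03 qv6 -17.3 z 0.0918
```

Request:
move_arm([
  [[0, 0, 0, 0.03]],
])

```text
clock: 6.75
tool_pos: [0.5364, 0.0563, 0.0918]
orientation: [147.7, 89.9, 34.0]
force: [3.9, 4.9, -0.9]
opening: 0.0414
```

```bash
python3 r.py
```

```text
6.75 Mz 0.153 F [ 3.9  4.9 -0.9] tau6 0.363 q6 39.44 yaw -113.75 qv6 -16.9 z 0.0918
```

In motion the drag reads about 0.15, so that is the baseline. Continuing in small steps.

Request:
move_arm([
  [[0, 0, 0, 0.03]],
])

```text
clock: 6.85
tool_pos: [0.5364, 0.0563, 0.0918]
orientation: [152.2, 89.9, 36.7]
force: [4.3, 4.8, -0.1]
opening: 0.0411
```

```bash
python3 r.py
```

```text
6.85 Mz 0.184 F [ 4.3  4.8 -0.1] tau6 0.361 q6 37.73 yaw -115.47 qv6 -17.1 z 0.0918
```

Request:
move_arm([
  [[0, 0, 0, 0.03]],
])

```text
clock: 6.95
tool_pos: [0.5365, 0.0564, 0.0918]
orientation: [154.0, 89.9, 36.8]
force: [2.3, 5.4, -1.2]
opening: 0.0413
```

```bash
python3 r.py
```

```text
6.95 Mz 0.092 F [ 2.3  5.4 -1.2] tau6 0.36 q6 36.01 yaw -117.19 qv6 -17.1 z 0.0918
```

Request:
move_arm([
  [[0, 0, 0, 0.03]],
])

```text
clock: 7.05
tool_pos: [0.5365, 0.0565, 0.0918]
orientation: [156.6, 89.9, 37.7]
force: [3.5, 5.5, -0.4]
opening: 0.0413
```

```bash
python3 r.py
```

```text
7.05 Mz 0.103 F [ 3.5  5.5 -0.4] tau6 0.36 q6 34.29 yaw -118.91 qv6 -17.0 z 0.0918
```

Request:
move_arm([
  [[0, 0, 0, 0.03]],
])

```text
clock: 7.15
tool_pos: [0.5365, 0.0565, 0.0917]
orientation: [158.6, 89.9, 37.9]
force: [3.4, 4.9, -0.6]
opening: 0.0414
```

```bash
python3 r.py
```

```text
7.15 Mz 0.123 F [ 3.4  4.9 -0.6] tau6 0.359 q6 32.57 yaw -120.62 qv6 -17.1 z 0.0917
```

Joint 6 torque is very steady at 0.360, which makes it the better contact detector: one step past contact should add about 0.06.

Request:
move_arm([
  [[0, 0, 0, 0.03], [0, 0, 0, 0.03]],
])

```text
clock: 7.35
tool_pos: [0.5366, 0.0566, 0.0918]
orientation: [162.7, 89.9, 38.6]
force: [4.4, 6.4, -0.8]
opening: 0.0411
```

```bash
python3 r.py
```

```text
7.35 Mz 0.132 F [ 4.4  6.4 -0.8] tau6 0.358 q6 29.13 yaw -124.06 qv6 -17.0 z 0.0918
```

Request:
move_arm([
  [[0, 0, 0, 0.03], [0, 0, 0, 0.03]],
])

```text
clock: 7.55
tool_pos: [0.5366, 0.0566, 0.0918]
orientation: [166.7, 89.9, 39.2]
force: [4.2, 5.9, -0.8]
opening: 0.0415
```

```bash
python3 r.py
```

```text
7.55 Mz 0.108 F [ 4.2  5.9 -0.8] tau6 0.358 q6 25.69 yaw -127.5 qv6 -17.0 z 0.0918
```

Request:
move_arm([
  [[0, 0, 0, 0.03], [0, 0, 0, 0.03]],
])

```text
clock: 7.75
tool_pos: [0.5367, 0.0568, 0.0917]
orientation: [171.1, 89.9, 40.2]
force: [3.0, 6.4, -2.2]
opening: 0.0413
```

```bash
python3 r.py
```

```text
7.75 Mz 0.103 F [ 3.   6.4 -2.2] tau6 0.357 q6 22.26 yaw -130.94 qv6 -17.1 z 0.0917
```

Request:
move_arm([
  [[0, 0, 0, 0.03], [0, 0, 0, 0.03]],
])

```text
clock: 7.95
tool_pos: [0.5368, 0.0568, 0.0917]
orientation: [174.1, 89.9, 39.7]
force: [4.9, 6.8, -1.7]
opening: 0.0413
```

```bash
python3 r.py
```

```text
7.95 Mz 0.088 F [ 4.9  6.8 -1.7] tau6 0.357 q6 18.82 yaw -134.37 qv6 -17.1 z 0.0917
```

Request:
move_arm([
  [[0, 0, 0, 0.03], [0, 0, 0, 0.03]],
])

```text
clock: 8.15
tool_pos: [0.5368, 0.0569, 0.0918]
orientation: [177.3, 89.8, 39.5]
force: [5.0, 6.9, -1.1]
opening: 0.0417
```

```bash
python3 r.py
```

```text
8.15 Mz 0.177 F [ 5.   6.9 -1.1] tau6 0.356 q6 15.38 yaw -137.81 qv6 -17.0 z 0.0918
```

Request:
move_arm([
  [[0, 0, 0, 0.03], [0, 0, 0, 0.03]],
])

```text
clock: 8.35
tool_pos: [0.5369, 0.057, 0.0918]
orientation: [-179.2, 89.8, 39.5]
force: [4.4, 7.5, -2.7]
opening: 0.0412
```

```bash
python3 r.py
```

```text
8.35 Mz 0.151 F [ 4.4  7.5 -2.7] tau6 0.356 q6 11.94 yaw -141.25 qv6 -17.1 z 0.0918
```

Request:
move_arm([
  [[0, 0, 0, 0.03], [0, 0, 0, 0.03]],
])

```text
clock: 8.55
tool_pos: [0.537, 0.0571, 0.0918]
orientation: [-175.9, 89.8, 39.4]
force: [4.6, 6.6, -2.0]
opening: 0.0412
```

```bash
python3 r.py
```

```text
8.55 Mz 0.116 F [ 4.6  6.6 -2. ] tau6 0.355 q6 8.5 yaw -144.69 qv6 -17.0 z 0.0918
```

Request:
move_arm([
  [[0, 0, 0, 0.03], [0, 0, 0, 0.03]],
])

```text
clock: 8.75
tool_pos: [0.5371, 0.0572, 0.0918]
orientation: [-173.4, 89.8, 38.5]
force: [5.1, 7.8, -3.1]
opening: 0.0413
```

```bash
python3 r.py
```

```text
8.75 Mz 0.14 F [ 5.1  7.8 -3.1] tau6 0.355 q6 5.07 yaw -148.12 qv6 -17.0 z 0.0918
```

Request:
move_arm([
  [[0, 0, 0, 0.03], [0, 0, 0, 0.03]],
])

```text
clock: 8.95
tool_pos: [0.5372, 0.0572, 0.0918]
orientation: [-170.8, 89.8, 37.6]
force: [6.2, 7.8, -2.8]
opening: 0.0413
```

```bash
python3 r.py
```

```text
8.95 Mz 0.148 F [ 6.2  7.8 -2.8] tau6 0.355 q6 1.63 yaw -151.56 qv6 -17.1 z 0.0918
```

Request:
move_arm([
  [[0, 0, 0, 0.03], [0, 0, 0, 0.03]],
])

```text
clock: 9.15
tool_pos: [0.5373, 0.0573, 0.0918]
orientation: [-167.5, 89.8, 37.5]
force: [6.3, 8.8, -3.7]
opening: 0.0414
```

```bash
python3 r.py
```

```text
9.15 Mz 0.161 F [ 6.3  8.8 -3.7] tau6 0.355 q6 -1.81 yaw -155.0 qv6 -17.1 z 0.0918
```

Request:
move_arm([
  [[0, 0, 0, 0.03], [0, 0, 0, 0.03]],
])

```text
clock: 9.35
tool_pos: [0.5374, 0.0573, 0.0918]
orientation: [-164.7, 89.8, 36.9]
force: [6.6, 8.7, -3.2]
opening: 0.0416
```

```bash
python3 r.py
```

```text
9.35 Mz 0.155 F [ 6.6  8.7 -3.2] tau6 0.321 q6 -5.24 yaw -158.43 qv6 -17.1 z 0.0918
```

Request:
move_arm([
  [[0, 0, 0, 0.03], [0, 0, 0, 0.03]],
])

```text
clock: 9.55
tool_pos: [0.5375, 0.0574, 0.0918]
orientation: [-162.5, 89.8, 35.7]
force: [6.7, 8.2, -5.0]
opening: 0.0411
```

```bash
python3 r.py
```

```text
9.55 Mz 0.296 F [ 6.7  8.2 -5. ] tau6 0.224 q6 -8.68 yaw -161.86 qv6 -17.1 z 0.0918
```

Contact: Mz rose to about 0.30, roughly 0.15 above drag, and tau6 dropped by 0.13 to match. I'll stop turning, relieve the side load and settle.

Request:
move_arm([
  [[0, 0, 0, 0], [0, 0, 0, 0], [0, 0, 0, 0]],
])

```text
clock: 9.85
tool_pos: [0.5375, 0.0574, 0.0918]
orientation: [-161.4, 89.8, 36.8]
force: [6.7, 8.0, -3.9]
opening: 0.041
```

```bash
python3 m.py; python3 r.py
```

```text
t 10.25 pos [0.5375 0.0574 0.0918] M [ 2.985 -2.288  0.04 ] sd [0.023 0.04  0.04 ] F [ 6.44  8.24 -3.67] open 0.041 q [ 26.85  15.29 -26.54  -0.06 -47.95  -8.62] yaw -161.81
10.25 Mz -0.013 F [ 6.6  8.1 -3.8] tau6 -0.033 q6 -8.62 yaw -161.81 qv6 -0.0 z 0.0918
```

Request:
move_arm([
  [[0, -0.05, -0.08, 0], [0, -0.05, -0.08, 0], [0, 0, 0, 0]],
])

```text
clock: 10.55
tool_pos: [0.5375, 0.0575, 0.0917]
orientation: [-174.0, 89.9, 24.2]
force: [4.7, 4.4, 0.1]
opening: 0.0413
```

```bash
python3 m.py; python3 r.py
```

```text
t 10.95 pos [0.5375 0.0575 0.0918] M [ 1.361 -1.519  0.031] sd [0.046 0.03  0.023] F [ 4.08  3.43 -0.7 ] open 0.0412 q [ 2.688e+01  1.537e+01 -2.644e+01 -1.000e-02 -4.812e+01 -8.660e+00] yaw -161.78
10.95 Mz 0.003 F [ 3.7  3.6 -0.5] tau6 -0.036 q6 -8.66 yaw -161.78 qv6 -0.0 z 0.0918
```

Request:
move_arm([
  [[0, -0.02, -0.05, 0], [0, -0.02, -0.04, 0], [0, 0, 0, 0]],
])

```text
clock: 11.25
tool_pos: [0.5376, 0.0576, 0.0917]
orientation: [26.1, 90.0, -135.7]
force: [1.7, -0.2, 4.0]
opening: 0.0414
```

```bash
python3 m.py; python3 r.py
```

```text
t 11.65 pos [0.5376 0.0576 0.0917] M [ 0.168 -0.353  0.012] sd [0.125 0.099 0.016] F [0.96 0.21 4.55] open 0.0415 q [ 2.690e+01  1.543e+01 -2.638e+01  1.000e-02 -4.822e+01 -8.640e+00] yaw -161.73
11.65 Mz 0.001 F [0.8 0.4 5.6] tau6 -0.017 q6 -8.64 yaw -161.73 qv6 -0.0 z 0.0917
```

Request:
move_arm([
  [[0, 0, 0, 0], [0, 0, 0, 0], [0, 0, 0, 0], [0, 0, 0, 0], [0, 0, 0, 0], [0, 0, 0, 0]],
], jaw=8.0)

```text
clock: 12.25
tool_pos: [0.5377, 0.0579, 0.0914]
orientation: [-2.8, 90.0, -164.6]
force: [0.3, 0.7, 1.0]
opening: 0.079
```

Run:
```python
from h import *
go([.5365,.0545,.15])
p,P=cloud("side")
cv2.imwrite("pics/s3.png",cv2.resize(p[150:260,280:420,::-1],None,fx=5,fy=5,interpolation=2))
```

```text
t 12.25 pos [0.5377 0.0579 0.0914] F [0.25 0.68 0.97] M [ 0.06  -0.112 -0.02 ] open 0.079 q [ 26.9  15.5 -26.4  -0.  -48.2  -8.6]
tool axes cols
 [[-0.     0.314 -0.95 ]
 [-0.    -0.95  -0.314]
 [-1.    -0.     0.   ]]
shift cm [-5.86  0.28  0.22]
```

View pics/s3.png

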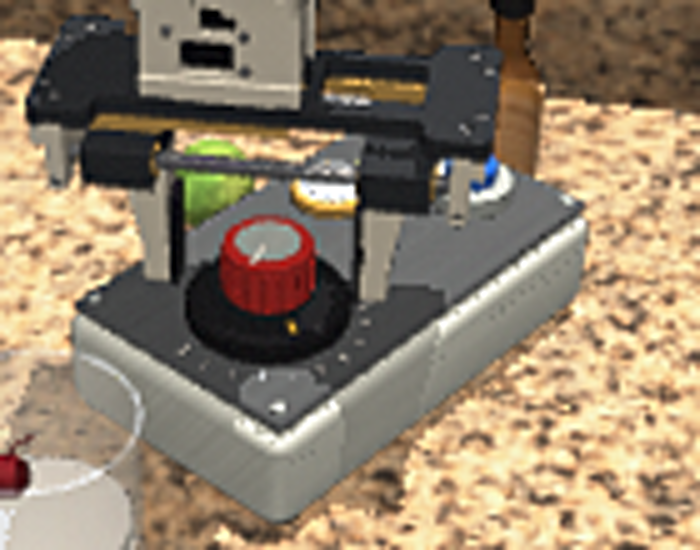

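The knob's pointer has turned and the ring's yellow mark is still at pixel (292,327), as in the previous crop. Now up, over to the vent and close the jaws.

Request:
move_arm([
  [[-1.0, 0, 0, 0], [-3, 0, 0, 0], [-3, 0, 0, 0], [0, 2.8, 2.1, 0], [0, 2.8, 2.1, 0], [0, 2.8, 2.1, 0], [0, 2.8, 2.1, 0], [0, 0, 0, 0]],
])

```text
clock: 13.1
tool_pos: [0.4916, -0.0774, 0.1624]
orientation: [163.0, 90.0, 1.2]
force: [0.1, -0.5, -0.6]
opening: 0.0801
```

Request:
move_arm([
  [[0, 0, 0, 0.1], [0, 0, 0, 0.1], [0, 0, 0, 0.1], [0, 0, 0, 0], [0, 0, 0, 0], [0, 0, 0, 0], [0, 0, 0, 0], [0, 0, 0, 0]],
], jaw=0)

```text
clock: 13.9
tool_pos: [0.4932, -0.0748, 0.1616]
orientation: [-15.4, 90.0, 165.8]
force: [-0.3, -0.7, 1.1]
opening: 0.0217
```

Run:
```python
from h import *
p,P=cloud("side")
go([.493,-.0755,.11])
```

```text
t 13.95 pos [ 0.4932 -0.0748  0.1616] F [-0.24 -0.58 -0.25] M [ 0.122 -0.027  0.02 ] open 0.0175 q [ 14.    7.1 -26.5  -0.  -56.5 -12.9]
tool axes cols
 [[ 0.    0.02 -1.  ]
 [ 0.   -1.   -0.02]
 [-1.   -0.   -0.  ]]
shift cm [5.16 0.07 0.02]
```

Request:
move_arm([
  [[2, 0.1, 0, 0], [2, 0, 0, 0], [1.8, 0, 0, 0], [0, 0, 0, 0], [0, 0, 0, 0], [0, 0, 0, 0]],
])

```text
clock: 14.55
tool_pos: [0.4939, -0.0757, 0.1046]
orientation: [-179.7, 89.9, 1.4]
force: [0.3, -0.5, -0.6]
opening: 0.0004
```

Run:
```python
from h import *
p,P=cloud("side")
cv2.imwrite("pics/s4.png",cv2.resize(p[130:240,290:430,::-1],None,fx=5,fy=5,interpolation=2))
go([.493,-.0755,.086])
```

```text
t 14.6 pos [ 0.4939 -0.0757  0.1046] F [ 0.54 -0.39  0.33] M [ 0.065 -0.044  0.015] open 0.0004 q [ 13.9  10.9 -30.6   0.  -48.4 -12.8]
tool axes cols
 [[ 0.002  0.019 -1.   ]
 [ 0.    -1.    -0.019]
 [-1.    -0.    -0.002]]
shift cm [ 1.86 -0.02  0.1 ]
```

View pics/s4.png

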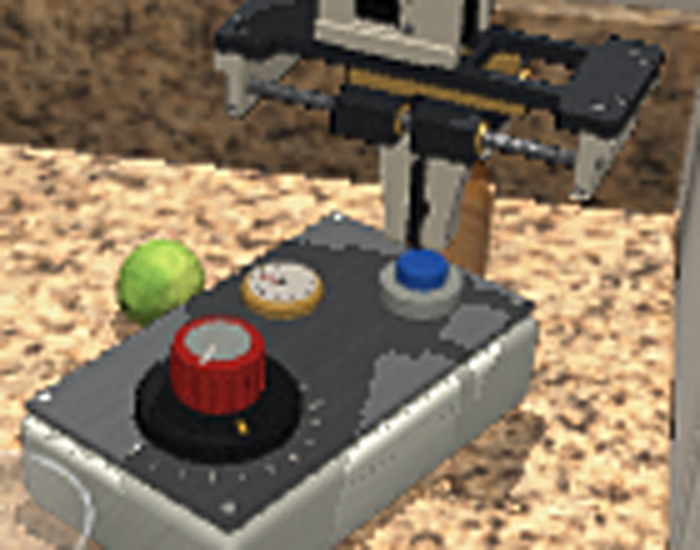

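The closed fingers sit directly above the blue button, at (420,265) in the crop. Pushing down in steps.

Request:
move_arm([
  [[0.8, 0, 0, 0], [0.3, 0, 0, 0], [0.3, 0, 0, 0], [0.3, 0, 0, 0], [0, 0, 0, 0]],
])

```text
clock: 15.1
tool_pos: [0.4931, -0.0758, 0.0865]
orientation: [25.4, 90.0, -153.5]
force: [-2.7, 0.9, 5.8]
opening: 0.0007
```

Request:
move_arm([
  [[0.2, 0, 0, 0], [0, 0, 0, 0]],
])

```text
clock: 15.3
tool_pos: [0.4932, -0.0758, 0.0861]
orientation: [123.0, 90.0, -55.9]
force: [-8.1, 2.3, 20.7]
opening: 0.0004
```

Request:
move_arm([
  [[0, 0, 0, 0], [0, 0, 0, 0], [0, 0, 0, 0], [0, 0, 0, 0]],
])

```text
clock: 15.7
tool_pos: [0.4932, -0.0758, 0.086]
orientation: [148.9, 90.0, -30.0]
force: [-7.3, 3.8, 19.9]
opening: 0.0002
```

Run:
```python
from h import *
go([.493,-.0755,.086])
```

```text
t 15.7 pos [ 0.4932 -0.0758  0.086 ] F [-7.32  3.78 19.93] M [1.31  2.919 0.055] open 0.0002 q [ 13.9  12.2 -31.9   0.  -45.9 -12.8]
tool axes cols
 [[ 0.    0.02 -1.  ]
 [-0.   -1.   -0.02]
 [-1.    0.   -0.  ]]
shift cm [ 0.   -0.03  0.02]
```

Request:
move_arm([
  [[-0.5, 0, 0, 0], [-1, 0, 0, 0], [-3, 0, 0, 0], [-4, 0, 0, 0], [-3, 0, 0, 0], [0, 0, 0, 0], [0, 0, 0, 0], [0, 0, 0, 0]],
])

```text
clock: 16.5
tool_pos: [0.4925, -0.0759, 0.1987]
orientation: [-2.5, 89.9, 178.6]
force: [0.1, 0.0, 0.4]
opening: 0.0004
```

Run:
```python
from h import *
go([.493,-.0755,.086])
p,P=cloud("side")
cv2.imwrite("pics/s5.png",cv2.resize(p[120:290,250:450,::-1],None,fx=3.5,fy=3.5,interpolation=2))
```

```text
t 16.5 pos [ 0.4925 -0.0759  0.1987] F [0.1  0.03 0.42] M [ 0.103 -0.05  -0.058] open 0.0004 q [ 13.9   5.1 -23.4  -0.  -61.6 -12.8]
tool axes cols
 [[-0.001  0.019 -1.   ]
 [ 0.    -1.    -0.019]
 [-1.    -0.     0.001]]
shift cm [11.27 -0.03 -0.07]
```

View pics/s5.png

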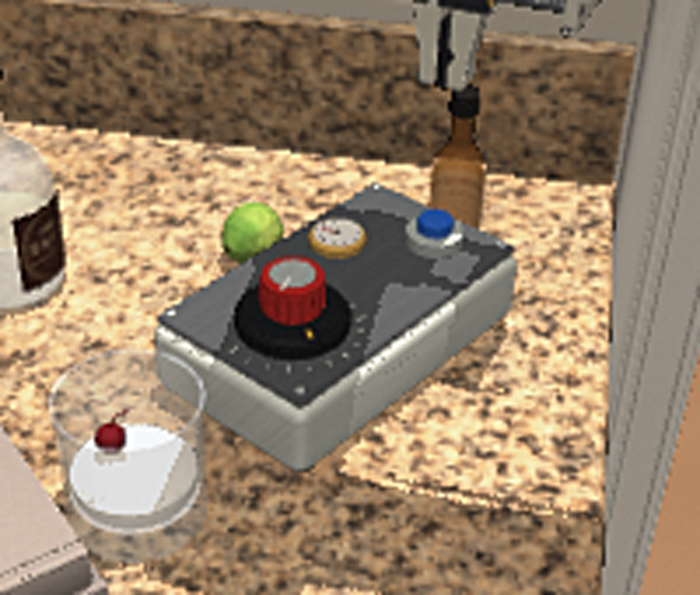

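The button is up at (435,222), the ring mark hasn't moved, the bottle is upright, the glass and lime are in place, and the arm is clear. Handing in.

```bash
python3 -c "
from plant import *
print(close_job())"
```

```text
the job is handed in; nothing more can be done
None
```

I closed the gas valve, pushed the vent button and let it up, then handed the job in at about 16.5 s. `close_job` gives no verdict, so the result isn't confirmed.

- **Valve:** I turned the red knob clockwise about 1.02 rad. The wrist moment then rose from about 0.14 to 0.30 N m, and the joint 6 torque changed by a matching 0.13. That puts the knob roughly 0.13–0.15 N m above the drag, inside the snug range. I took the side load off the gripper before letting go.
- **Vent:** I pressed the button to its stop (fingertips at z = 0.086 m, about 20 N) and held it for about 0.5 s before letting it up.
- **Last checks:** In the final picture the vent is up, the arm is clear, and the glass, bitters bottle and lime look undisturbed. The ring's yellow mark was on the same pixel in matching crops just before gripping and just after release, and it looked unmoved at the end.

**Not checked directly:** I couldn't measure how hard the knob bears on its washer after release; I infer it from the torque before letting go. With the gripper still on but at rest, the moment fell to about 0.03 N m, consistent with the drag holding the knob on the washer. The knob also sat 1 mm (x) and 3 mm (y) from my first camera estimate, so I shifted the vent target by a similar amount.

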